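# Unlock the food-sample box and hold the key turned

## Robot

A 6-joint arm with a two-finger parallel gripper is mounted at the origin on the work surface. World frame = base frame: x ahead of the robot, y to its left, z up, the work surface at z = 0. Lengths are in m, angles in rad, forces in N, time in s.
With the tool pointing down it reaches from about 0.25 to 0.725 m from the base axis. Payload 4 kg.
Tool frame: the origin (TCP) lies on the centre line of the jaws, within the pads' length; the fingertips stand ahead of it and the grasp point (between the pads) lies 11 mm behind it (bot.tip_extent is the z of the fingertips in the tool frame, in m); z points along the fingers, y is the direction in which the jaws open and shut (so a half turn about z gives the same grasp; the last joint's range is limited). The gripper opens to 85 mm and grips with 20 to 120 N. Pads are 22 mm wide; open, the fingers measure 114 mm over their backs; the gripper's body (76 mm by 85 mm) begins 54 mm behind the grasp point. The pads swing forward as they close: fully open they stand 13 mm farther back than shut.
Start: joints at [-1.299, 0.241, 0.005, 1.335, 0, 1.571], TCP at [0.134, -0.482, 0.239] pointing down, gripper open.
Joint ranges: [-2.72, 2.72], [-1.05, 1.87], [-1.09, 1.28], [-1.99, 2.15], [-1.42, 1.44], [-3.14, 3.14]. Speed limits (rad/s): [2.79, 2.79, 3.14, 3.14, 3.14, 3.14].

## Interface

Orientations are given as a unit quaternion [x, y, z, w].
In Python, from workcell import bot gives the robot as it stands.
- The arm moves only by the shell command python3 -m jog 'ROWS'. ROWS is JSON, a list that holds one entry, the list of rows, each a list of 7 numbers: the shift along the world's x, y, z in m, then the turn, a rotation vector about the world's x, y, z in degrees, then the closure in counts, from 0 (fully open) to 255 (shut). In form: [[[tx, ty, tz, ax, ay, az, fingers], ...]]. A call has 1 to 10 rows; each row is the pose to reach, as a shift and turn from the pose commanded when the call began; what a row does not reach only later rows make up. A row lasts 1/12 s, in which the tool goes at most 41.7 mm and 7.16 degrees, less where a joint would pass 70% of its speed; a pose out of reach is approached as far as the arm can. A call with a gripper value outside its range is refused whole. The fingers move at their own pace and stop on an object; the grip force is fixed at half the most. Time passes only in rows, so rows that repeat a pose let the fingers close. It gives the time, the measured TCP pose, the force and the opening at its end, in the units of the state.
- bot.get_obs(): the state, without advancing time (a new reading comes with each control period).
- bot.camera(name): name is "scene" or "top" or "wrist"; returns the picture (400x640x3 uint8, blue, green, red); there is no depth.
- bot.camera_model(name): a dict with "K" (3x3 intrinsics, pixels), "T" (4x4, takes a point from camera to world coordinates). Camera axes: x right, y down, z forward; pixel columns grow to the right and rows downward; lengths in m; the calibration is good to about 2 mm. A picture is of the moment at which its call begins: read the wrist's pose just before it. camera_model takes no time and is no camera call; for the wrist camera it gives the pose at the moment of the call.
- bot.job_done(): hands the job in, once; it reports no verdict.
The state is a dict: "clock": time; "joint_pos": joint angles; "joint_vel": joint speeds; "tau": joint torques, N m; "eef_pos": TCP position; "tool_rot": TCP orientation; "ft_force": force on the tool from outside, world axes, zero at the start; "ft_torque": the same for the moment, N m; "grip_width": finger opening in m.
Only numpy, scipy, OpenCV 4.12 (cv2) and the standard library are available. Lean on these libraries where they do the work, as an engineer would, in place of code of your own. Each camera call takes 0.05 s, during which the arm holds its last target. There are 200 camera calls.

## Task

A jar has been left standing on the lock of the white food-sample box: lift it off and stand it upright in the free half of the flat metal tray, then let go of it. Take the key with the flat rectangular bow (not the one with the round knob) out of the key holder, push it fully home in the lock in the box's lid (its pins are sticky, so wiggle it a little if it catches) and turn it a quarter turn clockwise, seen from above. The lock springs back by itself, so finish while still gripping the key and holding it turned; leave the other key, the other jars and everything else where they are, and do not tip the jar over.

Things in the scene. Friction and masses are not known exactly. Their poses are not given: they have to be found in the camera images.
- jar_mid (a point): centre of the jar that stands on the lock: upright cylinder 48 mm in diameter, 75 mm tall, z up, 110 to 230 g; its foot is 37.5 mm below this point
- samplebox: white food-sample box, fixed, 200 (x) by 240 (y) by 100 mm tall; origin at the centre of its underside, z up. A square metal lock plate (60 by 60 mm, 8 mm thick) lies on the lid, its centre 45 mm from the box's centre towards -x, the plate's top 108 mm above the table
- lock_mouth (a point): centre of the keyway at the lock plate's top face; axes as the box, z up. The keyway is an upright slot, 18 mm long along this x and 8 mm wide along y, over 35 mm deep; it takes the key's blade straight down, either way round. Two spring pins in its long sides, about 19 and 27 mm down, catch the blade: passing them takes 5 to 25 N of downward push, less with a wiggle of 1 mm sideways
- cylinder (a joint): angle of the lock cylinder below the plate, rad: 0 at rest (in line with the keyway), grows as the key turns it clockwise seen from above, stop at 1.66. A spring drives it back to 0 (0.13 N m at a quarter turn). It lags the key by about 0.1 rad of play; unlocked above 1.3. The key can turn only when fully home, and is locked in while turned
- key_grip (a point): centre of the rectangular bow of the key to use: a black block 30 mm (x) by 10 mm (y) by 40 mm (z); z points up along the key as it stands in the holder. Below the bow sits a metal collar, 26 mm in diameter, 4 mm thick, its underside 24 mm below this point. Fully home in the lock, the collar lies on the plate and this point is 24 mm above lock_mouth. The key weighs about 45 g
- key_tip (a point): end of the same key's blade, 58.5 mm straight below key_grip, axes as key_grip. The flat blade is 16 mm (x) by 6 mm (y) and 24 mm long, with a rounded end; above it a round neck, 6 mm in diameter and 10.5 mm long, leads up to the collar
- spare_grip (a point): the other key, same blade and collar but with a round knob, an upright black cylinder 24 mm in diameter and 40 mm tall, in place of the flat bow; this point lies 24 mm above its collar's underside. Not to be used
- holder: grey key holder, fixed block 130 (x) by 50 (y) by 42 mm tall; origin at the centre of its underside. The two keys stand upright in slots at x = -40 and +40 mm of its frame (either key in either), collars resting on its top, bows in line with its x; draw a key straight up by 40 mm to free it
- tray_spot (a point): centre of the free half of the flat metal tray, on the tray's inner floor about 4 mm above the table. The tray is 260 (x) by 160 (y) mm with a rim 14 mm high, 4 mm thick; its centre is 60 mm from this point along +x. Axes as the tray, z up
- jar_b: a like jar (48 mm wide, 75 mm tall) already in the tray; origin at the centre of its underside; leave it
- jar_c: a second like jar already in the tray; origin at the centre of its underside; leave it
- labelroll: roll of paper labels lying flat, 56 mm in diameter, 22 mm high; origin at the centre of its underside; leave it
- sanitiser: white bottle, 60 mm in diameter, 150 mm tall; origin at the centre of its underside; leave it

How it is judged:
On the way, in this order (a step that is already met when the one before it is completed fails the run):
1. the jar stands upright in the tray, let go (x of jar_mid in the frame of tray_spot between -0.065 and 0.18 m and y of jar_mid in the frame of tray_spot between -0.075 and 0.075 m and z of jar_mid in the frame of tray_spot between 0.025 and 0.045 m and angle between jar_mid's own z axis and vertical below 0.12 rad and contact force between the fingers and jar below 0.1 N and linear speed of jar below 0.03 m/s), for 0.3 s.
2. the key is fully home in the lock, not yet turned (horizontal distance between key_grip and lock_mouth below 0.007 m and z of key_grip in the frame of lock_mouth below 0.0275 m and angle between key_grip's own z axis and vertical below 0.2 rad and value of joint cylinder below 0.5 rad), for 0.1 s.
3. the key is turned a quarter turn (cylinder above 1.3 rad) and held by the gripper (horizontal distance between key_grip and lock_mouth below 0.007 m and z of key_grip in the frame of lock_mouth below 0.0275 m and angle between key_grip's own z axis and vertical below 0.2 rad and contact force between the fingers and key above 2 N and value of joint cylinder above 1.3 rad), for 0.3 s.
At the end, for the whole second after the job is handed in: The gripper still holds the key (over 2 N), fully home (collar within 3.5 mm of the plate, within 7 mm of the keyway's axis, upright within 0.2 rad) with the cylinder turned beyond 1.3 rad; the jar stands upright (within 0.12 rad), untouched and at rest inside the tray (all of step 3 and x of jar_mid in the frame of tray_spot between -0.065 and 0.18 m and y of jar_mid in the frame of tray_spot between -0.075 and 0.075 m and z of jar_mid in the frame of tray_spot between 0.025 and 0.045 m and angle between jar_mid's own z axis and vertical below 0.12 rad and contact force between the fingers and jar below 0.1 N and linear speed of jar below 0.02 m/s); the arm keeps its last pose, push and grip.
It fails at once if the jar is tipped over (angle between jar_mid's own z axis and vertical above 0.7 rad).
It fails at once if another thing is moved by more than 30 mm (distance of any of spare_grip, jar_b, jar_c, labelroll, sanitiser from where it was at the start of the episode above 0.03 m).
It also fails if it takes over 72 s, if anything falls off the work surface, if the arm or the gripper's body presses on something with over 40 N, if the wrist force passes 120 N, or if a joint passes its speed limit or range.

## Working session

There is one attempt and no reset: what is moved stays moved. The work goes in short steps, Python scripts to look and compute and a shell command to move; the robot and the scene stay as the last step left them, time stands still between calls to the robot, and variables do not carry over. Pictures are saved under pics/ and viewed, about 8 in all and at most 12, crops included, and the job is handed in when it is done.

```bash
mkdir -p pics; ls; python3 - <<'E'
from workcell import bot
import cv2
o=bot.get_obs(); print({k:o[k] for k in('clock','eef_pos','tool_rot','grip_width')},bot.tip_extent)
for n in('top','scene'):
    cv2.imwrite(f'pics/{n}0.png',bot.camera(n)); m=bot.camera_model(n); print(n,m['K'],m['T'])
E
```

```text
pics
{'clock': 0.0, 'eef_pos': array([ 0.13406618, -0.48106064,  0.23840922]), 'tool_rot': array([ 9.90777726e-01,  1.35493210e-01, -1.46458439e-04, -1.03235025e-03]), 'grip_width': 0.08554025389871733} 0.008
top [[503.72069931   0.         316.1658204 ]
 [  0.         503.72069931 192.98514727]
 [  0.           0.           1.        ]] [[ 2.10389321e-02 -9.92688453e-01  1.18857050e-01  3.97272939e-01]
 [-9.99777892e-01 -2.07426584e-02  3.72936843e-03  5.40756248e-02]
 [-1.23668980e-03 -1.18909113e-01 -9.92904373e-01  1.34191146e+00]
 [ 0.00000000e+00  0.00000000e+00  0.00000000e+00  1.00000000e+00]]
scene [[414.60285277   0.         315.91245136]
 [  0.         414.60285277 198.15621846]
 [  0.           0.           1.        ]] [[ 8.33529085e-01  4.28734304e-01 -3.48448219e-01  8.49608820e-01]
 [ 5.52474812e-01 -6.47888099e-01  5.24416431e-01 -3.83915826e-01]
 [-9.20141341e-04 -6.29625212e-01 -7.76898478e-01  7.50345617e-01]
 [ 0.00000000e+00  0.00000000e+00  0.00000000e+00  1.00000000e+00]]
```

View pics/top0.png

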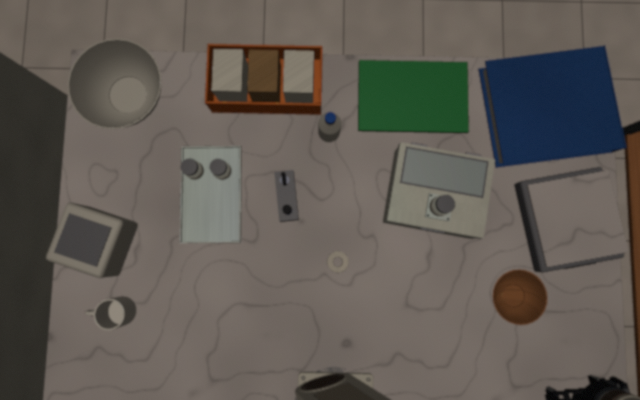

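View pics/scene0.png

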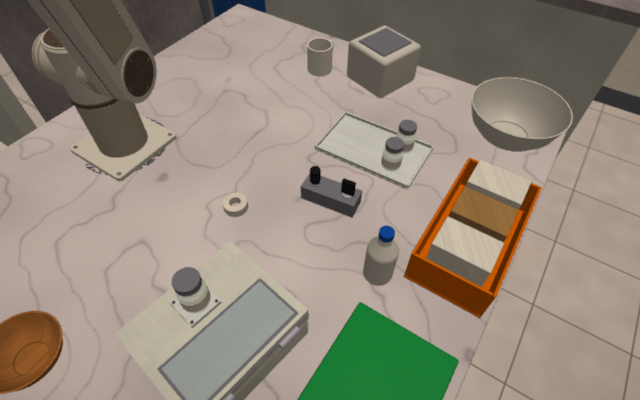

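The top picture shows the box around (440,190) with the jar at (443,205), the holder at (287,196) with the flat bow at (284,179) and the round knob at (287,210). The tray is at (211,196), with two jars in its upper half, so its lower half is free at about (211,220). I'll zoom in next.

```bash
python3 - <<'E'
import cv2,numpy as np
im=cv2.imread('pics/top0.png'); im=cv2.convertScaleAbs(im,alpha=1.7)
def c(x,y,w,h,s):
    r=cv2.resize(im[y:y+h,x:x+w],None,fx=s,fy=s,interpolation=cv2.INTER_CUBIC)
    for i in range(0,w,10): cv2.line(r,(i*s,0),(i*s,6),(0,0,255),1); cv2.putText(r,str(x+i),(i*s,16),0,.3,(0,0,255))
    for i in range(0,h,10): cv2.line(r,(0,i*s),(6,i*s),(0,0,255),1); cv2.putText(r,str(y+i),(8,i*s+4),0,.3,(0,0,255))
    return r
A=np.zeros((600,800,3),np.uint8)
def put(r,x,y): A[y:y+r.shape[0],x:x+r.shape[1]]=r
put(c(380,138,116,105,4),0,0)
put(c(270,165,36,60,5),0+470,0)
put(c(415,180,50,45,3)[:170],0,425)
put(c(175,140,70,110,2),660,0)
put(c(175,140,70,110,2),660,240)
put(c(265,160,40,65,4)[:260],470,310)
cv2.imwrite('pics/z.png',A)
E
```

```text
(no output)
```

View pics/z.png

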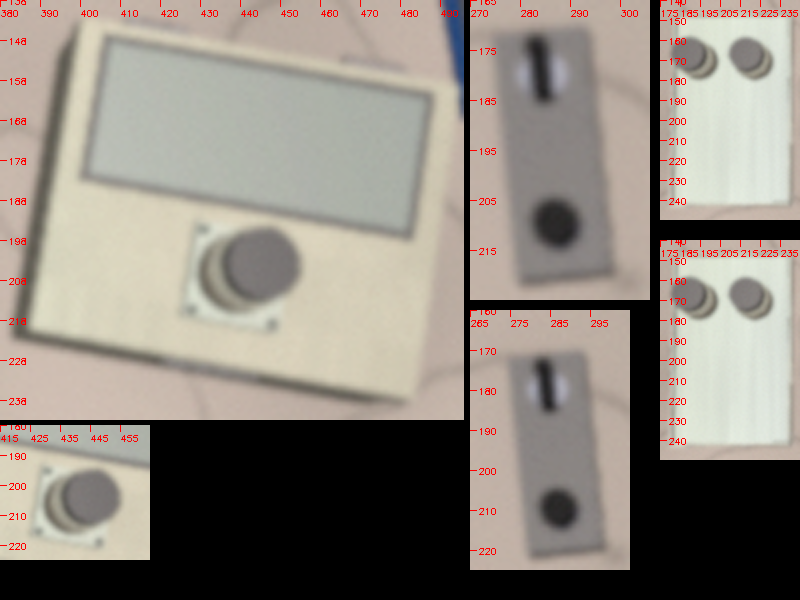

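```bash
cat > h.py <<'E'
import numpy as np
from workcell import bot
def back(n,px,z,m=None):
    m=m or bot.camera_model(n); px=np.atleast_2d(np.array(px,float))
    r=np.c_[px,np.ones(len(px))]@np.linalg.inv(m['K']).T@m['T'][:3,:3].T; t=m['T'][:3,3]
    return t+r*((z-t[2])/r[:,2])[:,None]
def proj(n,P,m=None):
    m=m or bot.camera_model(n); P=np.atleast_2d(P); q=(P-m['T'][:3,3])@m['T'][:3,:3]@m['K'].T; return q[:,:2]/q[:,2:]
E
python3 - <<'E'
from h import *
np.set_printoptions(precision=4,suppress=True)
b=back('top',[(400,143),(493.7,160.5),(482,238.5),(386.7,220.5)],.1);print('box',b,b.mean(0),[np.linalg.norm(b[i]-b[i-1]) for i in range(4)])
ex=(b[0]+b[1]-b[2]-b[3]);ex/=np.linalg.norm(ex);print('yaw',np.degrees(np.arctan2(ex[1],ex[0])), 'lock',b.mean(0)-.045*ex)
ey=(b[0]+b[3]-b[2]-b[1]);print(np.degrees(np.arctan2(ey[1],ey[0]))-90)
print('jar',back('top',[(445,204)],.183))
h=back('top',[(275.4,171.6),(294,170.6),(298.6,219.6),(280,221.8)],.042);print('holder',h.mean(0),[np.linalg.norm(h[i]-h[i-1]) for i in range(4)])
e=(h[0]+h[1]-h[2]-h[3]);e/=np.linalg.norm(e);print('yaw',np.degrees(np.arctan2(e[1],e[0])),h.mean(0)+.04*e,h.mean(0)-.04*e)
print('bow,knob',back('top',[(284.1,178.8),(287.2,209.6)],.086))
t=back('top',[(182,149),(240,149),(240.5,243),(181.5,243)],.01);print('tray',t,t.mean(0),[np.linalg.norm(t[i]-t[i-1]) for i in range(4)])
k=back('scene',[(348,187),(315,174),(188,275)],.086);print(k[:2],back('scene',[(187,275)],.183))
E
```

```text
box [[ 0.6768 -0.1492  0.1   ]
 [ 0.637  -0.3835  0.1   ]
 [ 0.4419 -0.3507  0.1   ]
 [ 0.4812 -0.1166  0.1   ]] [ 0.5592 -0.25    0.1   ] [np.float64(0.19824519227595463), np.float64(0.23767889684623325), np.float64(0.19785573662267786), np.float64(0.2373936719848704)]
yaw -9.490160070173253 lock [ 0.5149 -0.2426  0.1   ]
-9.582780627041416
jar [[ 0.5166 -0.2397  0.183 ]]
holder [0.5441 0.1346 0.042 ] [np.float64(0.13184866405757192), np.float64(0.048654810609817925), np.float64(0.1287608669262285), np.float64(0.0483313671993133)]
yaw 6.863064460063479 [0.5838 0.1394 0.042 ] [0.5043 0.1298 0.042 ]
bow,knob [[0.5819 0.1403 0.086 ]
 [0.5043 0.1304 0.086 ]]
tray [[0.6684 0.4227 0.01  ]
 [0.6716 0.2666 0.01  ]
 [0.42   0.2554 0.01  ]
 [0.4167 0.4107 0.01  ]] [0.5442 0.3389 0.01  ] [np.float64(0.2519578207763373), np.float64(0.1561709559761145), np.float64(0.2519009992736926), np.float64(0.15535312966961737)]
[[0.5913 0.1271 0.086 ]
 [0.5128 0.1195 0.086 ]] [[ 0.5142 -0.2362  0.183 ]]
```

```bash
python3 -m jog '[[[0.38,0.243,0.02,0,0,50,0],[0.38,0.243,0.02,0,0,50,0],[0.38,0.243,0.02,0,0,50,0],[0.38,0.243,0.02,0,0,50,0],[0.38,0.243,0.02,0,0,50,0],[0.38,0.243,0.02,0,0,50,0],[0.38,0.243,0.02,0,0,50,0],[0.38,0.243,0.02,0,0,50,0],[0.38,0.243,0.02,0,0,50,0],[0.38,0.243,0.02,0,0,50,0]]]'; python3 -m jog '[[[0,0,0,0,0,0,0],[0,0,0,0,0,0,0],[0,0,0,0,0,0,0]]]'; python3 - <<'E'
from h import *
import cv2
m=bot.camera_model('wrist');cv2.imwrite('pics/w1.png',bot.camera('wrist'));np.set_printoptions(precision=4,suppress=True)
o=bot.get_obs();print(o['eef_pos'],o['joint_pos'],o['tool_rot'],o['ft_force']);print(proj('wrist',[(.516,-.239,.183),(.515,-.2425,.108),(.5842,.1394,.1)],m))
E
```

```text
clock: 0.93
eef_pos: [0.4862, -0.2557, 0.2575]
tool_rot: [0.841, 0.542, -0.0, -0.0]
ft_force: [0.5, -0.7, 0.4]
grip_width: 0.0855
clock: 1.18
eef_pos: [0.4845, -0.2571, 0.257]
tool_rot: [0.84, 0.542, -0.001, -0.001]
ft_force: [-0.4, 0.5, -1.1]
grip_width: 0.0855
[ 0.484  -0.2576  0.2572] [-0.4889  0.3325  0.1767  1.4165 -0.0004  1.5088] [ 0.8408  0.5413 -0.0005 -0.0006] [-0.1948  0.7211 -0.346 ]
[[ 341.4007  170.6593]
 [ 334.616   160.8628]
 [ 204.0298 -404.165 ]]
```

View pics/w1.png

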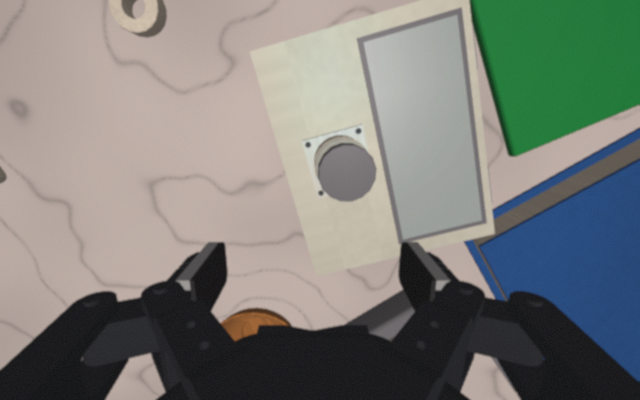

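The wrist picture shows the jar's lid at (346,170). That is 5 px (about 2 mm) from the prediction, so the estimate holds. Next I go over it, down and close.

```bash
python3 -m jog '[[[0.033,0.0175,0,0,0,0,0],[0.033,0.0175,-0.02,0,0,0,0],[0.033,0.0175,-0.05,0,0,0,0],[0.033,0.0175,-0.08,0,0,0,0],[0.033,0.0175,-0.1,0,0,0,0],[0.033,0.0175,-0.11,0,0,0,0],[0.033,0.0175,-0.11,0,0,0,0],[0.033,0.0175,-0.11,0,0,0,140],[0.033,0.0175,-0.11,0,0,0,140],[0.033,0.0175,-0.11,0,0,0,140]]]'; python3 -m jog '[[[0,0,0,0,0,0,180],[0,0,0,0,0,0,180],[0,0,0,0,0,0,180],[0,0,0,0,0,0,180]]]'
```

```text
clock: 2.07
eef_pos: [0.5189, -0.2408, 0.1498]
tool_rot: [0.841, 0.541, 0.001, 0.002]
ft_force: [0.1, 0.1, 0.6]
grip_width: 0.0515
clock: 2.4
eef_pos: [0.5193, -0.2407, 0.1503]
tool_rot: [0.841, 0.542, 0.001, 0.002]
ft_force: [-0.5, -0.8, 5.3]
grip_width: 0.045
```

```bash
python3 -m jog '[[[0,0,0.01,0,0,0,200],[0,0,0.03,0,0,0,200],[0,0,0.06,0,0,0,200],[0,0,0.09,0,0,0,200],[0,0,0.11,0,0,0,200],[0,0,0.12,0,0,0,200],[0,0,0.12,0,0,0,200],[0,0,0.12,0,0,0,200]]]'; python3 - <<'E'
from h import *
import cv2
a=bot.camera('top');m=bot.camera_model('wrist');w=bot.camera('wrist');s=bot.camera('scene')
cv2.imwrite('pics/s2.png',s);cv2.imwrite('pics/t2.png',a);cv2.imwrite('pics/w2.png',w);np.savez('w2.npz',**m)
A=np.vstack([cv2.resize(s[210:350,110:270],None,fx=2.5,fy=2.5)[:260],cv2.resize(w[100:300,200:440],(400,333))])
A=np.hstack([A,cv2.resize(a[180:260,380:500],None,fx=3.3,fy=7.4)[:A.shape[0],:390].copy() if A.shape[0]<=592 else np.zeros((A.shape[0],390,3),np.uint8)])
cv2.imwrite('pics/c2.png',A);o=bot.get_obs();print(o['grip_width'],o['ft_force'],o['eef_pos'])
E
```

```text
clock: 3.07
eef_pos: [0.5179, -0.2398, 0.2676]
tool_rot: [0.841, 0.542, 0.0, 0.0]
ft_force: [0.2, 0.1, -0.9]
grip_width: 0.0447
0.04516625374117282 [-0.32481539  0.08298157 -1.02123346] [ 0.51697241 -0.23944946  0.26564943]
```

View pics/c2.png

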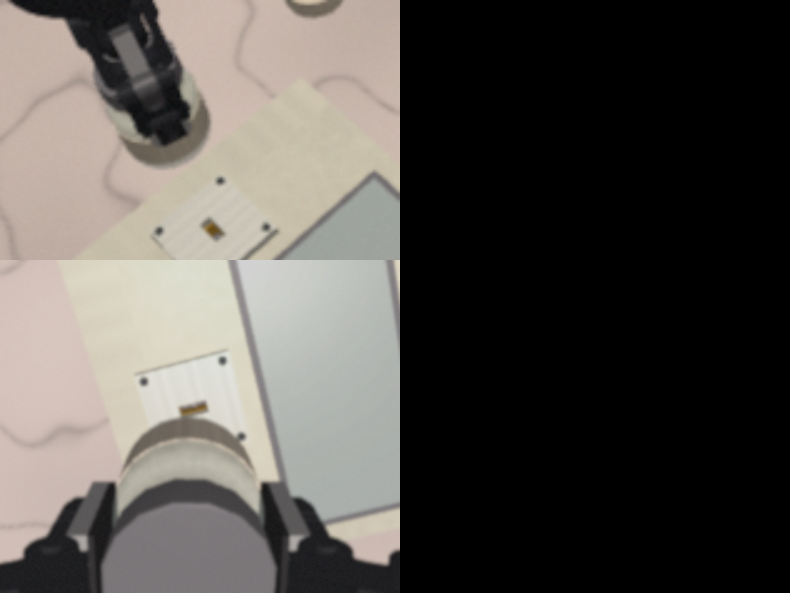

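The jar is held upright (foot visible, grip 45 mm), and the bare keyway shows at wrist pixel (316,189) and scene pixel (195,302). Now I carry it to the tray.

```bash
python3 - <<'E'
from h import *
m=dict(np.load('w2.npz'));print(back('wrist',[(316.4,189.5)],.108,m),back('scene',[(195.2,301.6)],.108))
t=back('scene',[(348,187),(348.5,183)],.1);print(t)
E
python3 -m jog '[[[-0.002,0.015,0,0,0,3,200],[-0.004,0.045,0,0,0,6,200],[-0.007,0.08,0,0,0,10,200],[-0.01,0.115,0,0,0,13,200],[-0.012,0.15,0,0,0,17,200],[-0.013,0.185,0,0,0,20,200],[-0.015,0.22,0,0,0,23,200],[-0.016,0.255,0,0,0,26,200],[-0.016,0.29,0,0,0,30,200],[-0.016,0.32,0,0,0,33,200]]]'
python3 -m jog '[[[-0.002,0.035,0,0,0,3,200],[-0.004,0.07,0,0,0,6,200],[-0.007,0.105,0,0,0,10,200],[-0.01,0.14,0,0,0,13,200],[-0.012,0.175,0,0,0,17,200],[-0.014,0.205,0,0,0,20,200],[-0.016,0.23,0,0,0,23,200],[-0.018,0.245,0,0,0,25,200],[-0.018,0.255,0,0,0,27,200],[-0.018,0.255,0,0,0,27,200]]]'
python3 -m jog '[[[0,0,-0.02,0,0,0,200],[0,0,-0.05,0,0,0,200],[0,0,-0.085,0,0,0,200],[0,0,-0.12,0,0,0,200],[0,0,-0.15,0,0,0,200],[0,0,-0.175,0,0,0,200],[0,0,-0.19,0,0,0,200],[0,0,-0.2,0,0,0,200],[0,0,-0.2,0,0,0,200],[0,0,-0.2,0,0,0,200]]]'
```

```text
[[ 0.51870718 -0.24623665  0.108     ]] [[ 0.51653397 -0.24501127  0.108     ]]
[[0.59677476 0.11632543 0.1       ]
 [0.59203724 0.12632149 0.1       ]]
clock: 4.05
eef_pos: [0.5007, 0.0821, 0.2662]
tool_rot: [0.651, 0.759, -0.001, -0.001]
ft_force: [0.5, -0.9, -1.1]
grip_width: 0.0451
clock: 4.88
eef_pos: [0.4834, 0.3363, 0.2664]
tool_rot: [0.456, 0.89, -0.001, -0.001]
ft_force: [0.3, 0.2, -1.1]
grip_width: 0.045
clock: 5.72
eef_pos: [0.4843, 0.3341, 0.068]
tool_rot: [0.458, 0.889, -0.0, 0.0]
ft_force: [-0.3, 0.0, 1.6]
grip_width: 0.045
```

```bash
python3 -m jog '[[[0,0,-0.008,0,0,0,200],[0,0,-0.014,0,0,0,200],[0,0,-0.018,0,0,0,200],[0,0,-0.018,0,0,0,200],[0,0,-0.018,0,0,0,200]]]';python3 -m jog '[[[0,0,-0.001,0,0,0,200],[0,0,-0.002,0,0,0,200],[0,0,-0.002,0,0,0,200]]]';python3 -m jog '[[[0,0,-0.001,0,0,0,200],[0,0,-0.002,0,0,0,200],[0,0,-0.002,0,0,0,200]]]'
```

```text
clock: 6.13
eef_pos: [0.4837, 0.3351, 0.0497]
tool_rot: [0.457, 0.889, -0.0, -0.0]
ft_force: [1.1, 0.1, -0.4]
grip_width: 0.0445
clock: 6.38
eef_pos: [0.484, 0.3352, 0.0478]
tool_rot: [0.457, 0.889, 0.0, 0.0]
ft_force: [-0.1, -0.7, -1.3]
grip_width: 0.045
clock: 6.63
eef_pos: [0.484, 0.3353, 0.0464]
tool_rot: [0.457, 0.889, 0.0, 0.0]
ft_force: [-1.4, -1.0, 2.5]
grip_width: 0.0451
```

```bash
python3 -m jog '[[[0,0,-0.001,0,0,0,200],[0,0,-0.001,0,0,0,120],[0,0,-0.001,0,0,0,60],[0,0,-0.001,0,0,0,0],[0,0,-0.001,0,0,0,0],[0,0,-0.001,0,0,0,0],[0,0,-0.001,0,0,0,0],[0,0,-0.001,0,0,0,0]]]'; python3 -m jog '[[[0,0,0.02,0,0,0,0],[0,0,0.05,0,0,0,0],[0,0,0.08,0,0,0,0],[0,0,0.12,0,0,0,0],[0,0,0.16,0,0,0,0],[0,0,0.16,0,0,0,0],[0,0,0.16,0,0,0,0]]]'
```

```text
clock: 7.3
eef_pos: [0.4839, 0.335, 0.0445]
tool_rot: [0.457, 0.889, -0.0, -0.0]
ft_force: [0.3, 0.1, -0.4]
grip_width: 0.0854
clock: 7.88
eef_pos: [0.4857, 0.3363, 0.2083]
tool_rot: [0.457, 0.889, 0.003, 0.002]
ft_force: [-0.9, -0.7, -1.0]
grip_width: 0.0858
```

```bash
python3 -m jog '[[[0.01,-0.02,0.02,0,0,7,0],[0.02,-0.04,0.02,0,0,14,0],[0.035,-0.07,0.02,0,0,21,0],[0.05,-0.1,0.02,0,0,28,0],[0.065,-0.13,0.02,0,0,35,0],[0.08,-0.16,0.02,0,0,42,0],[0.09,-0.18,0.01,0,0,49,0],[0.097,-0.195,0.01,0,0,55,0],[0.097,-0.195,0.01,0,0,61,0],[0.097,-0.195,0.01,0,0,61,0]]]';python3 -m jog '[[[0,0,0,0,0,0,0],[0,0,0,0,0,0,0],[0,0,0,0,0,0,0]]]'; python3 - <<'E'
from h import *
import cv2
np.set_printoptions(precision=4,suppress=True)
m=bot.camera_model('wrist');w=bot.camera('wrist');cv2.imwrite('pics/w3.png',w);np.savez('w3.npz',**m)
a=bot.camera('top');cv2.imwrite('pics/t3.png',a)
o=bot.get_obs();print(o['eef_pos'],o['joint_pos'],o['tool_rot']);p=proj('wrist',[(.5819,.1403,.086),(.5838,.1394,.042),(.5043,.1298,.086)],m);print(p)
A=np.hstack([w[:,120:560],np.vstack([cv2.resize(a[140:250,170:250],(290,400))])]);cv2.imwrite('pics/c3.png',A)
E
```

```text
clock: 8.72
eef_pos: [0.5803, 0.1385, 0.2123]
tool_rot: [-0.057, 0.998, -0.0, -0.002]
ft_force: [0.7, -0.0, 0.1]
grip_width: 0.0854
clock: 8.97
eef_pos: [0.5805, 0.1408, 0.2143]
tool_rot: [-0.057, 0.998, -0.0, -0.0]
ft_force: [0.3, 0.9, 0.3]
grip_width: 0.0854
[0.5807 0.1408 0.2147] [0.2379 0.4467 0.2361 1.3603 0.     0.1229] [-0.0575  0.9983 -0.     -0.    ]
[[312.2916 193.3931]
 [311.3139 184.8316]
 [310.5718 106.3379]]
```

View pics/c3.png

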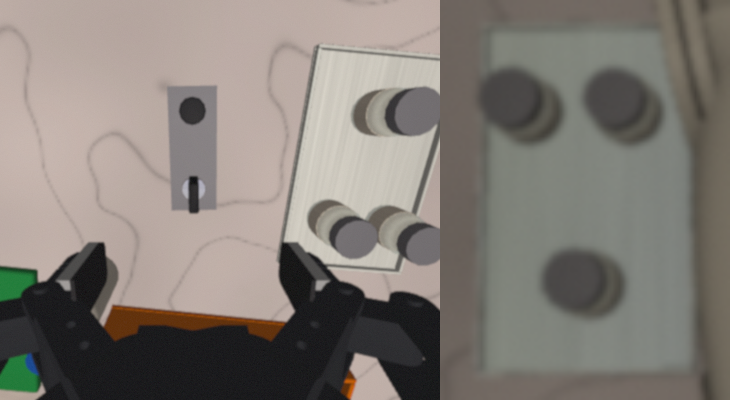

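The jar stands upright in the tray's free half. In the wrist frame the bow's top is at (313,194) against a predicted (312,193), and the knob is at (312,110). I'll refine both numerically and measure the jaws' offset.

```bash
python3 - <<'E'
from h import *
import cv2
np.set_printoptions(precision=4,suppress=True)
m=dict(np.load('w3.npz'));w=cv2.cvtColor(cv2.imread('pics/w3.png'),6);r=w[85:225,280:345]
n,l,s,c=cv2.connectedComponentsWithStats((r<60).astype(np.uint8))
for i in range(1,n):
    if s[i,4]<60: continue
    ys,xs=np.where(l==i);pts=np.c_[xs+280,ys+85].astype(np.float32);R=cv2.minAreaRect(pts);print(s[i],R)
    print(back('wrist',[R[0]],.086,m)); q=back('wrist',cv2.boxPoints(R),.086,m);print(q[:,:2])
E
```

```text
[ 20  13  25  26 498] ((311.7500305175781, 110.24999237060547), (24.041629791259766, 24.748737335205078), 45.0)
[[0.5074 0.1312 0.086 ]]
[[0.5094 0.1162]
 [0.4933 0.1298]
 [0.5055 0.1461]
 [0.522  0.1327]]
[ 29  92   9  35 285] ((313.0, 194.0), (34.0, 8.0), 90.0)
[[0.5824 0.141  0.086 ]]
[[0.5666 0.1355]
 [0.5658 0.1428]
 [0.5987 0.1468]
 [0.5996 0.1392]]
```

```bash
python3 -m jog '[[[0.002,0,-0.03,0,0,0.5,0],[0.002,0,-0.06,0,0,0.5,0],[0.002,0,-0.09,0,0,0.5,0],[0.002,0,-0.12,0,0,0.5,0],[0.002,0,-0.14,0,0,0.5,0],[0.002,0,-0.15,0,0,0.5,0],[0.002,0,-0.155,0,0,0.5,0],[0.002,0,-0.155,0,0,0.5,0],[0.002,0,-0.155,0,0,0.5,0]]]'
python3 -m jog '[[[0,0,0,0,0,0,120],[0,0,0,0,0,0,180],[0,0,0,0,0,0,200],[0,0,0,0,0,0,220],[0,0,0,0,0,0,240],[0,0,0,0,0,0,255],[0,0,0,0,0,0,255],[0,0,0,0,0,0,255],[0,0,0,0,0,0,255]]]'
```

```text
clock: 9.82
eef_pos: [0.5839, 0.1405, 0.061]
tool_rot: [-0.062, 0.998, 0.0, 0.001]
ft_force: [0.9, -0.1, -0.3]
grip_width: 0.0858
clock: 10.57
eef_pos: [0.5832, 0.1402, 0.0601]
tool_rot: [-0.062, 0.998, 0.0, 0.0]
ft_force: [0.2, 1.6, 2.7]
grip_width: 0.009
```

```bash
python3 -m jog '[[[0,0,0.005,0,0,0,255],[0,0,0.015,0,0,0,255],[0,0,0.03,0,0,0,255],[0,0,0.045,0,0,0,255],[0,0,0.07,0,0,0,255],[0,0,0.1,0,0,0,255],[0,0,0.13,0,0,0,255],[0,0,0.16,0,0,0,255],[0,0,0.18,0,0,0,255],[0,0,0.18,0,0,0,255]]]'
python3 -m jog '[[[-0.003,-0.02,0,0,0,-1,255],[-0.008,-0.05,0,0,0,-2,255],[-0.014,-0.085,0,0,0,-4,255],[-0.02,-0.12,0,0,0,-5,255],[-0.026,-0.155,0,0,0,-6.5,255],[-0.032,-0.19,0,0,0,-8,255],[-0.038,-0.225,0,0,0,-10,255],[-0.044,-0.26,0,0,0,-12,255],[-0.05,-0.295,0,0,0,-14,255],[-0.056,-0.325,0,0,0,-16.5,255]]]'
python3 -m jog '[[[-0.004,-0.025,0,0,0,0,255],[-0.008,-0.045,0,0,0,0,255],[-0.01,-0.059,0,0,0,0,255],[-0.01,-0.059,-0.01,0,0,0,255],[-0.01,-0.059,-0.025,0,0,0,255],[-0.01,-0.059,-0.04,0,0,0,255],[-0.01,-0.059,-0.05,0,0,0,255],[-0.01,-0.059,-0.05,0,0,0,255],[-0.01,-0.059,-0.05,0,0,0,255],[-0.01,-0.059,-0.05,0,0,0,255]]]'
python3 - <<'E'
from h import *
import cv2
np.set_printoptions(precision=4,suppress=True)
m=bot.camera_model('wrist');o=bot.get_obs();w=bot.camera('wrist');cv2.imwrite('pics/w4.png',w);np.savez('w4.npz',**m)
s=bot.camera('scene');cv2.imwrite('pics/s4.png',s)
print(o['eef_pos'],o['joint_pos'],o['tool_rot'],o['grip_width']);e=o['eef_pos']
L=np.array([.517,-.2455,.108])
print(proj('wrist',[L,e+[0,0,-.0525]],m),proj('scene',[L,e+[0,0,-.0525],e+[0,0,.026]]))
A=np.hstack([cv2.resize(w[100:300,220:420],(400,400)),cv2.resize(s[225:345,135:255],(400,400),interpolation=2)]);cv2.imwrite('pics/c4.png',A)
E
```

```text
clock: 11.4
eef_pos: [0.5854, 0.1405, 0.2466]
tool_rot: [-0.062, 0.998, 0.001, 0.005]
ft_force: [0.6, -0.1, -0.0]
grip_width: 0.0086
clock: 12.23
eef_pos: [0.5258, -0.1871, 0.2396]
tool_rot: [0.084, 0.996, -0.0, -0.0]
ft_force: [-0.4, -0.7, -0.7]
grip_width: 0.009
clock: 13.07
eef_pos: [0.5174, -0.2435, 0.1903]
tool_rot: [0.082, 0.997, -0.0, 0.0]
ft_force: [-0.4, -0.4, -0.2]
grip_width: 0.009
[ 0.5174 -0.2435  0.1903] [-0.4398  0.4061  0.1097  1.2737  0.0001 -0.2761] [ 0.0818  0.9967 -0.0001  0.0004] 0.009008283147078798
[[310.3863 205.9411]
 [313.0832 218.8743]] [[195.1979 301.9744]
 [192.0646 293.0365]
 [179.5156 268.7005]]
```

View pics/c4.png

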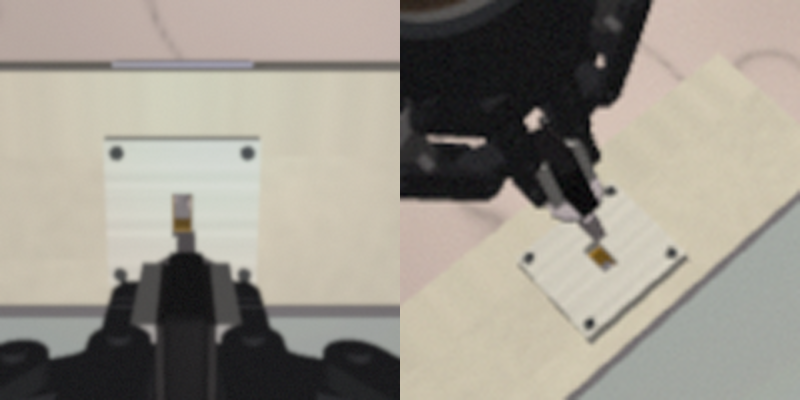

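The wrist view shows the plate edges parallel to the image, so the yaw is right. The keyway centre is at full-frame (311,208) and the blade tip's near edge at about (313,217). In the scene view the keyway is at (195,302). Working out the offset now.

```bash
python3 - <<'E'
from h import *
import cv2
np.set_printoptions(precision=4,suppress=True)
m=dict(np.load('w4.npz'))
y=np.radians(-9.4);ex=np.array([np.cos(y),np.sin(y),0]);ey=np.array([-ex[1],ex[0],0])
e=np.array([.5174,-.2435,.1903])
print('L',back('wrist',[(311,207.5),(310.75,208.5)],.108,m),back('scene',[(195,302.4)],.108))
print('slot top/bot ends pred',proj('wrist',[np.array([.517,-.2455,.108])+s*.009*ex for s in(-1,1)],m))
for dz in(-.0525,-.0485,-.0285): print('blade -x corners',dz,proj('wrist',[e+[0,0,dz]-.008*ex+s*.003*ey for s in(-1,1)],m))
g=cv2.resize(cv2.imread('pics/w4.png')[180:240,290:335],None,fx=12,fy=10,interpolation=cv2.INTER_CUBIC)
cv2.imwrite('pics/c5.png',g)
for c in [(.517,-.2455)]:
  pass
E
```

```text
L [[ 0.5183 -0.2452  0.108 ]
 [ 0.5191 -0.2456  0.108 ]] [[ 0.5173 -0.2462  0.108 ]]
slot top/bot ends pred [[310.3819 194.8955]
 [310.3905 216.7562]]
blade -x corners -0.0525 [[308.6451 207.7155]
 [317.4633 207.7296]]
blade -x corners -0.0485 [[308.5659 209.5201]
 [317.5607 209.5345]]
blade -x corners -0.0285 [[308.1172 219.7478]
 [318.1127 219.7637]]
```

View pics/c5.png

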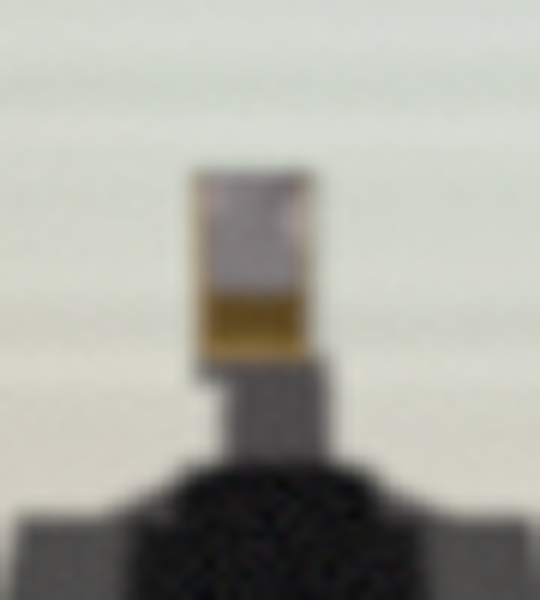

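```bash
python3 - <<'E'
from h import *
import cv2
np.set_printoptions(precision=1,suppress=True)
m=dict(np.load('w4.npz'))
y=np.radians(-9.4);ex=np.array([np.cos(y),np.sin(y),0]);ey=np.array([-ex[1],ex[0],0])
e=np.array([.5174,-.2435,.1903]); P=lambda x,yy,z:proj('wrist',[e+x*ex+yy*ey+[0,0,z]],m)[0]
crop=lambda p:((p-[290,180])*[12,10])
a=np.radians(np.arange(0,181,30))
print('cam',(m['T'][:3,3]-e)*1000,'fwd',m['T'][:3,2]*100)
for z in(-.018,-.014): print('collar',z,[crop(P(-.013*np.sin(t),.013*np.cos(t),z)) for t in a])
for z in(-.014,.026): print('bow',z,[crop(P(-.015,s*.005,z)) for s in(-1,1)])
print('round end',[crop(P(-.008*np.sin(t),0,-.0445-.008*np.cos(t))) for t in a[:4]])
print('tips',[crop(P(-.011,s*.005,-.008)) for s in(-1,1)])
w=cv2.imread('pics/w4.png')[200:400,200:440];w=cv2.convertScaleAbs(w,alpha=1.8,beta=15);cv2.imwrite('pics/c6.png',cv2.resize(w,None,fx=3,fy=3,interpolation=2))
E
```

```text
cam [-66.3  10.6 135. ] fwd [ 26.3  -4.3 -96.4]
collar -0.018 [array([549.8, 592.3]), array([516.1, 486.1]), array([416.7, 406.8]), array([278. , 377.3]), array([139.2, 406.4]), array([ 39.2, 485.4]), array([  4.9, 591.5])]
collar -0.014 [array([556.5, 621.3]), array([522. , 512.9]), array([420.2, 431.9]), array([278.2, 401.8]), array([136. , 431.5]), array([ 33.7, 512.2]), array([ -1.4, 620.6])]
bow -0.014 [array([168.2, 367.1]), array([388.3, 367.3])]
bow 0.026 [array([134.9, 688.5]), array([426.2, 688.9])]
round end [array([276.4, 388.2]), array([276.5, 338.1]), array([276.7, 310.6]), array([276.9, 314.1])]
tips [array([164.9, 476.1]), array([391.7, 476.4])]
```

View pics/c6.png

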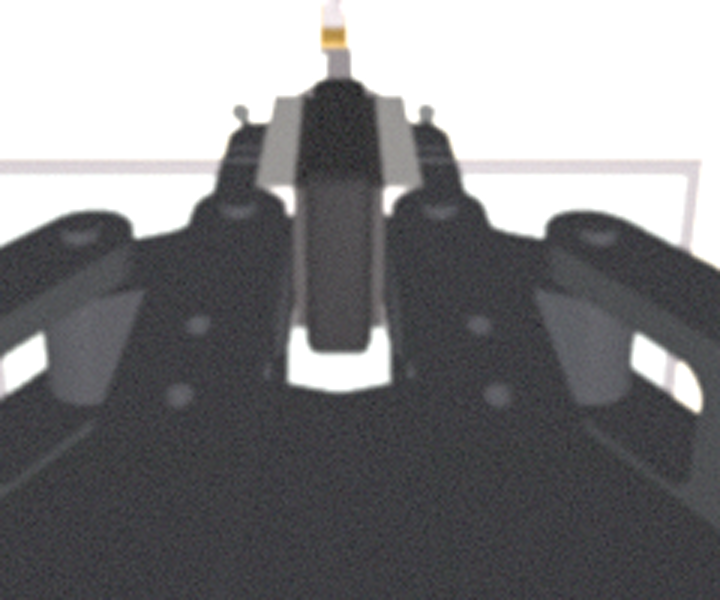

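Height and x offset can't be told apart reliably from this view, though wrist and scene together suggest the key sits about 3 mm to +x of the TCP. I'll shift by the relative offset seen, drop to about 3 mm above the plate where parallax vanishes, and look again.

```bash
python3 -m jog '[[[-0.0024,-0.001,-0.01,0,0,0,255],[-0.0024,-0.001,-0.02,0,0,0,255],[-0.0024,-0.001,-0.026,0,0,0,255],[-0.0024,-0.001,-0.026,0,0,0,255],[-0.0024,-0.001,-0.026,0,0,0,255]]]'
python3 - <<'E'
from h import *
import cv2
np.set_printoptions(precision=4,suppress=True)
m=bot.camera_model('wrist');o=bot.get_obs();w=bot.camera('wrist');cv2.imwrite('pics/w5.png',w);np.savez('w5.npz',**m)
s=bot.camera('scene');cv2.imwrite('pics/s5.png',s)
e=o['eef_pos'];print(e,o['tool_rot'],o['ft_force'])
print(proj('wrist',[(.5183,-.2451,.108)],m))
A=np.hstack([cv2.resize(w[180:240,285:340],(440,480),interpolation=2),cv2.resize(cv2.convertScaleAbs(s[265:325,170:215],alpha=1.3),(360,480),interpolation=2)]);cv2.imwrite('pics/c7.png',A)
E
```

```text
clock: 13.58
eef_pos: [0.5142, -0.2447, 0.1633]
tool_rot: [0.082, 0.997, 0.0, -0.001]
ft_force: [0.4, -0.2, -0.5]
grip_width: 0.0092
[ 0.5142 -0.2447  0.1633] [ 0.0822  0.9966  0.0002 -0.0005] [ 0.4039 -0.2213 -0.5239]
[[313.4223 223.1346]]
```

View pics/c7.png

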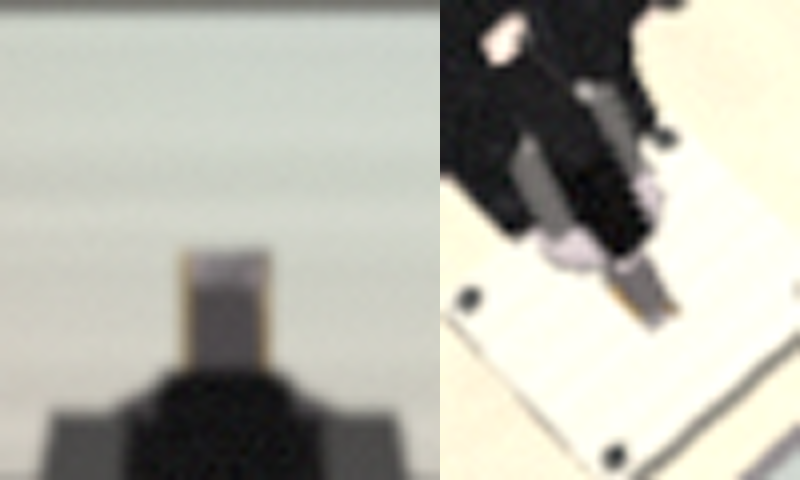

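The blade is laterally centred in the keyway (both at crop x=225), and the 4.4 px gap at its near end fits the 4.3 px expected for a centred rounded tip. Going down gently.

```bash
python3 -m jog '[[[0,0,-0.002,0,0,0,255],[0,0,-0.004,0,0,0,255],[0,0,-0.006,0,0,0,255],[0,0,-0.006,0,0,0,255]]]';python3 -m jog '[[[0,0,-0.002,0,0,0,255],[0,0,-0.004,0,0,0,255],[0,0,-0.004,0,0,0,255]]]'
```

```text
clock: 14.02
eef_pos: [0.5143, -0.2448, 0.1573]
tool_rot: [0.082, 0.997, 0.0, -0.0]
ft_force: [-1.0, -0.5, -0.2]
grip_width: 0.0092
clock: 14.27
eef_pos: [0.5142, -0.2448, 0.1533]
tool_rot: [0.082, 0.997, 0.0, -0.0]
ft_force: [-0.0, 0.5, -1.2]
grip_width: 0.0091
```

Already 7 mm below the plate's top without contact force, so the blade is in. Continuing down to the first pin.

```bash
python3 -m jog '[[[0,0,-0.002,0,0,0,255],[0,0,-0.004,0,0,0,255],[0,0,-0.006,0,0,0,255],[0,0,-0.006,0,0,0,255]]]';python3 -m jog '[[[0,0,-0.002,0,0,0,255],[0,0,-0.004,0,0,0,255],[0,0,-0.005,0,0,0,255],[0,0,-0.005,0,0,0,255]]]'
```

```text
clock: 14.6
eef_pos: [0.5142, -0.2448, 0.1472]
tool_rot: [0.082, 0.997, 0.0, -0.0]
ft_force: [-0.6, 0.1, -0.7]
grip_width: 0.0093
clock: 14.93
eef_pos: [0.5145, -0.2451, 0.1426]
tool_rot: [0.082, 0.997, -0.0, -0.0]
ft_force: [0.3, -0.6, -0.4]
grip_width: 0.0097
```

```bash
python3 -m jog '[[[0,0.001,-0.001,0,0,0,255],[0,-0.001,-0.002,0,0,0,255],[0,0.001,-0.003,0,0,0,255],[0,-0.001,-0.004,0,0,0,255],[0,0.001,-0.005,0,0,0,255],[0,0,-0.005,0,0,0,255]]]';python3 -m jog '[[[0,0.001,-0.001,0,0,0,255],[0,-0.001,-0.002,0,0,0,255],[0,0.001,-0.003,0,0,0,255],[0,-0.001,-0.004,0,0,0,255],[0,0.001,-0.005,0,0,0,255],[0,0,-0.005,0,0,0,255]]]'
```

```text
clock: 15.43
eef_pos: [0.5148, -0.2453, 0.1399]
tool_rot: [0.082, 0.997, -0.001, 0.001]
ft_force: [-3.6, 1.3, 9.0]
grip_width: 0.0096
clock: 15.93
eef_pos: [0.5148, -0.2452, 0.1348]
tool_rot: [0.082, 0.997, -0.001, 0.001]
ft_force: [-3.4, -0.2, 10.4]
grip_width: 0.0093
```

```bash
python3 -m jog '[[[0,0.001,-0.001,0,0,0,255],[0,-0.001,-0.002,0,0,0,255],[0,0.001,-0.003,0,0,0,255],[0,-0.001,-0.004,0,0,0,255],[0,0.001,-0.005,0,0,0,255],[0,0,-0.005,0,0,0,255]]]';python3 -m jog '[[[0,0.001,-0.001,0,0,0,255],[0,-0.001,-0.002,0,0,0,255],[0,0.001,-0.003,0,0,0,255],[0,-0.001,-0.004,0,0,0,255],[0,0.001,-0.004,0,0,0,255],[0,0,-0.004,0,0,0,255]]]'
```

```text
clock: 16.43
eef_pos: [0.515, -0.2453, 0.134]
tool_rot: [0.082, 0.997, -0.001, 0.002]
ft_force: [-10.8, 4.7, 31.7]
grip_width: 0.0094
clock: 16.93
eef_pos: [0.5148, -0.245, 0.126]
tool_rot: [0.082, 0.997, -0.0, 0.001]
ft_force: [-3.6, 2.4, 13.0]
grip_width: 0.0096
```

```bash
python3 -m jog '[[[0,0.001,-0.001,0,0,0,255],[0,-0.001,-0.002,0,0,0,255],[0,0,-0.002,0,0,0,255],[0,0,-0.002,0,0,0,255]]]'; python3 - <<'E'
from h import *
import cv2
s=bot.camera('scene');w=bot.camera('wrist');o=bot.get_obs();print(o['eef_pos'],o['ft_force'],o['ft_torque'])
A=np.hstack([cv2.resize(w[190:290,265:365],(400,400),interpolation=2),cv2.resize(cv2.convertScaleAbs(s[265:325,170:220],alpha=1.2),(400,480),interpolation=2)[:400]]);cv2.imwrite('pics/c8.png',A)
E
```

```text
clock: 17.27
eef_pos: [0.5148, -0.245, 0.126]
tool_rot: [0.082, 0.997, -0.0, 0.002]
ft_force: [-7.0, 2.1, 22.7]
grip_width: 0.0092
[ 0.51482131 -0.24499419  0.12598898] [-6.7235997   2.93956762 20.92464242] [0.66405289 1.6999099  0.01836882]
```

View pics/c8.png

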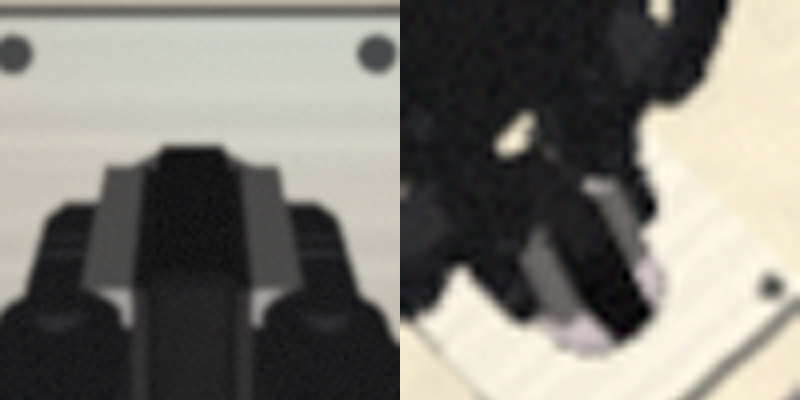

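The force rises with TCP z stalled at 0.126, exactly the height computed for fully home, and the scene crop shows the collar lying on the plate under the bow at (190,300). Now the clockwise turn, with the TCP orbiting the key's axis about 3 mm off.

```bash
python3 -m jog '[[[0.0001,0.0004,0.001,0,0,-7,255],[0.0003,0.0007,0.001,0,0,-14,255],[0.0004,0.001,0.001,0,0,-21,255],[0.0006,0.0013,0.001,0,0,-28,255],[0.0008,0.0016,0.001,0,0,-35,255],[0.0008,0.0016,0.001,0,0,-35,255]]]'
```

```text
clock: 17.87
eef_pos: [0.5157, -0.2428, 0.126]
tool_rot: [0.38, 0.925, 0.001, 0.001]
ft_force: [-5.4, 3.4, 17.9]
grip_width: 0.0091
```

```bash
python3 -m jog '[[[0.0003,0.0002,0,0,0,-7,255],[0.0006,0.0004,0,0,0,-14,255],[0.0009,0.0006,0,0,0,-21,255],[0.0013,0.0008,0,0,0,-28,255],[0.0016,0.0009,0,0,0,-35,255],[0.002,0.0009,0,0,0,-42,255],[0.0023,0.0009,0,0,0,-49,255],[0.0026,0.0009,0,0,0,-55,255],[0.0029,0.0008,0,0,0,-60,255],[0.0029,0.0008,0,0,0,-60,255]]]'
python3 -m jog '[[[0,0,0,0,0,0,255],[0,0,0,0,0,0,255],[0,0,0,0,0,0,255],[0,0,0,0,0,0,255],[0,0,0,0,0,0,255]]]'
python3 - <<'E'
from h import *
import cv2
s=bot.camera('scene');w=bot.camera('wrist');t=bot.camera('top');o=bot.get_obs();print(o['eef_pos'],o['joint_pos'],o['ft_force'],o['ft_torque'],o['grip_width'])
A=np.hstack([cv2.resize(w[150:350,220:420],(400,400),interpolation=2),np.vstack([cv2.resize(s[265:325,160:240],(400,300),interpolation=2),cv2.resize(s[105:205,290:450],(400,250),interpolation=2)])[:,:]] if 0 else [cv2.resize(w[150:350,220:420],(400,550),interpolation=2),np.vstack([cv2.resize(s[265:325,160:240],(400,300),interpolation=2),cv2.resize(s[105:205,290:450],(400,250),interpolation=2)])]);cv2.imwrite('pics/c9.png',A)
E
```

```text
clock: 18.7
eef_pos: [0.519, -0.2419, 0.126]
tool_rot: [0.791, 0.612, 0.001, 0.001]
ft_force: [-4.2, 4.2, 16.8]
grip_width: 0.009
clock: 19.12
eef_pos: [0.5189, -0.2419, 0.126]
tool_rot: [0.79, 0.613, 0.002, 0.001]
ft_force: [-3.9, 4.4, 16.3]
grip_width: 0.009
[ 0.51895505 -0.24190713  0.12600811] [-0.43718416  0.45082168  0.00428527  1.12134708  0.00191304  1.38472016] [-4.18383751  3.31025078 16.42274184] [0.82391319 1.11955712 0.04252099] 0.009282449705267266
```

View pics/c9.png

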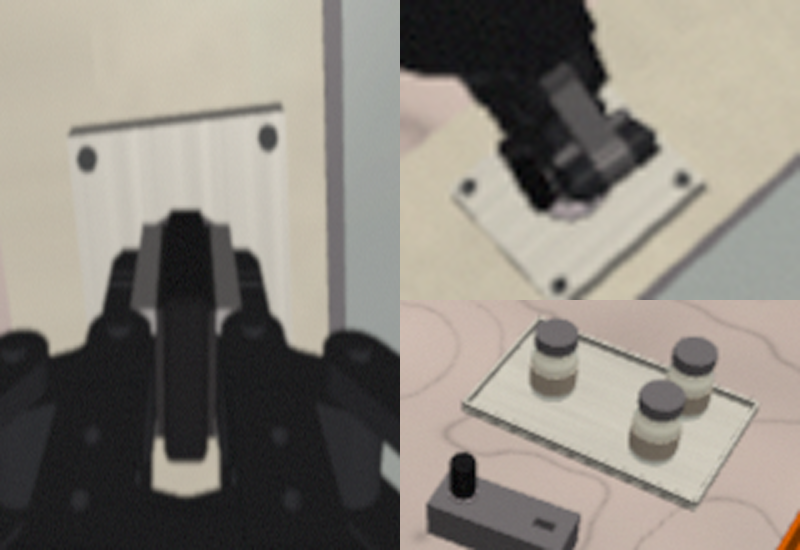

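```bash
python3 -c "
from workcell import bot
bot.job_done(); o=bot.get_obs(); print(o['clock'],o['eef_pos'],o['tool_rot'],o['grip_width'],o['ft_force'])"
```

```text
the job is handed in; nothing more can be done
the job is handed in; nothing more can be done
```

The job is handed in with the key home in the lock, turned clockwise and still gripped; no verdict came back.

**What I did**
- **Jar:** I lifted it off the lock and stood it upright in the tray's free half, then let go. The last picture shows it standing there with the other two jars.
- **Key:** I drew the flat-bow key from the holder and pushed it into the lock with a small wiggle. It caught at the second pin at about 32 N, then went home.
- **Turn:** I turned it 95° clockwise and stayed on it, pushing down with about 16 N.

**Last checks** (19.1 s on the clock)
- **Home:** the tool stopped at z = 0.126 m, the height worked out for a fully home key. The collar could be seen on the plate before and after the turn.
- **Turned:** the tool swung from 9.4° to 104.4° with the bow still flush in the pads. After 0.1 rad of play that should put the cylinder near 1.56 rad, but I could not read it directly.
- **Grip:** the opening was 9 mm on the 10 mm bow.
- **Spare key:** it still stands in the holder.

**What disagreed**
- **Key offset:** the wrist pictures put the key about 3 mm off the tool centre, while the holder measurement said about 1 mm. I lined the key up with the keyway from the pictures instead.
- **Torque:** the vertical torque read only about 0.04 N m, below the spring's 0.13 N m, so it does not confirm the turn on its own.

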